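# Set a classroom power supply to 3 V by fingertip and switch it on

### The job

The last group left the bench power supply turned up high. Turn its voltage selector down to 3 V with a fingertip against the side of its pointer bar, never pinching the bar: each click is 1 V and 0 V is the anticlockwise stop. Once it has clicked in at 3 V, press the far (green) half of the rocker to switch the output on, and not before; leave everything else on the bench where it stands.

Things in the scene. Friction and masses are not known exactly. Their poses are not given: they have to be found in the camera images.
- supply: Bench power supply: light grey console case, 220 mm deep, 260 wide, 104 high at the back; heavy, it does not move. Origin under its centre, x away from the user, y to the user's left. The dark front panel rises at 15 degrees away from the user, 58 to 104 mm high; behind it is a flat ledge 52 mm deep. Selector knob on the left, rocker on the right.
- selector_axis (a point): Point on the selector's turning axis, half-way up its pointer bar, 17 mm above the sloping panel. Fixed to the panel, does not turn with the knob: x up the slope (away from the user), y to the user's left, z out of the panel, along the axis. Apart from the knob, nothing within 75 mm of the axis stands more than 4 mm above the panel.
- pointer_end (a point): Middle of the pointer end of the selector's bar, 36 mm from the axis; turns with the knob, x points outwards along the bar. The grey upright bar is 12 mm wide with a white line on its pointer half, its tail reaches 28 mm the other way; it stands from 7 to 27 mm above the panel on a black disc 54 mm across whose top is 7 mm above the panel.
- mark_3v (a point): The white mark of 3 V on the panel, 45 mm from the axis. There are 11 marks for 0 to 10 V, clockwise, 30 degrees apart; those of 0, 5 and 10 V are longer. 5 V is straight up the slope, 0 V lower left, 10 V lower right; 3 V is 60 degrees left of straight up.
- selector (a joint): Selector angle, rad: 0 at the 0 V stop, grows clockwise, 0.5236 (30 degrees) a volt, to 5.236 at 10 V; 3 V is 1.571. The pointer stands 2.618 minus this value anticlockwise from x of selector_axis. A sprung ball clicks into each mark: pushed past half a click it snaps on to the next, less and it springs back. Takes about 0.08 N m (3 N near the end).
- rocker_mid (a point): Middle of the output rocker, at panel level; axes as selector_axis (x up the slope). Rocker 40 mm along x, 24 mm wide, white near half (off), green far half (on), in a frame 50 x 34 mm standing 3 mm above the panel. Its top is a shallow V. Off, the far end stands 13 mm above the panel; on, the far half lies parallel to the panel, 7 mm above it.
- rocker_far (a point): Where to press the rocker: 13 mm up the slope from rocker_mid, 7 mm above the panel (the top of the green half once it is on); axes as selector_axis. Press square to the panel, 8 to 18 mm from the middle; it takes about 5 N and snaps over. Three binding posts 20 mm high stand in a row 86 mm up the slope from rocker_mid.
- rocker (a joint): Tilt of the rocker in rad: -0.17 off (as at the start), +0.17 on (far half down); it snaps over the middle and stays.
- lamp: Lamp holder with a small bulb, black, 42 mm across and 40 mm high, standing loose on the flat ledge at the back of the supply; origin under its centre. Leave it.
- multimeter: Hand multimeter lying loose to the right of the supply, 150 x 76 x 41 mm; origin under its centre. Leave it.
- beaker: Empty glass beaker, 68 mm across, 88 mm high, standing loose beside or in front of the supply; origin under its centre. Leave it.
- cells: Black holder with two round cells, 82 x 74 x 37 mm, standing loose beside or in front of the supply; origin under its centre. Leave it.
- screwdriver: Screwdriver with a blue handle lying loose behind the supply. Leave it.
- parts_tray: Grey divided tray, 100 x 160 x 30 mm, loose behind the supply; origin under its centre. Leave it.
- notebook: Dark blue notebook, 210 x 150 x 12 mm, lying loose at the left; origin under its centre. Leave it.

How it is judged:
By the outcome, as a careful person would: the job done as asked, in the order asked, and still so for the second after the job is handed in, with the robot touching nothing.
It also fails if it takes over 58 s, if anything falls off the work surface, if the arm or the gripper's body presses on something with over 40 N, if the wrist force passes 120 N, or if a joint passes its speed limit or range.

### The arm

A 7-joint arm with a two-finger parallel gripper is mounted at the origin on the work surface. World frame = base frame: x ahead of the robot, y to its left, z up, the work surface at z = 0. Lengths are in m, angles in rad, forces in N, time in s.
With the tool pointing down it reaches from about 0.425 to 0.95 m from the base axis. Payload 4.7 kg.
Tool frame: the origin (TCP) lies at the very end of the fingers, on their centre line; the grasp point (between the pads) lies 19 mm behind it (manip.tcp_to_grasp is the distance from the TCP to the grasp point, in m); z points along the fingers, x is the direction in which the jaws open and shut, and the axes are right-handed (so a half turn about z gives the same grasp; the last joint's range is limited). The gripper opens to 87 mm and grips with 3 to 60 N. Pads are 19 mm wide; open, the fingers measure 117 mm over their backs; the gripper's body (75 mm by 190 mm) begins 51 mm behind the grasp point.
Start: joints at [1.121, 0.469, -0.049, 1.532, 0.024, 1.141, -0.082], TCP at [0.276, -0.616, 0.223] pointing down, gripper open.
Joint ranges: [-2.59, 2.59], [-0.33, 1.99], [-1.39, 1.29], [0.1, 2.45], [-1.04, 4.18], [0.21, 1.99], [-2.66, 2.66]. Speed limits (rad/s): [2.57, 2.57, 3.14, 3.14, 3.14, 3.14, 3.14].

### API

Orientations are given as a unit quaternion [x, y, z, w].
In Python, from cell import manip gives the robot as it stands. The module is installed in compiled form; this text tells all that it offers.
- The arm moves only by the tool apply_moves, never from a script. Its argument "increments" is a list of rows, each an object of numbers: "x", "y", "z": the shift along the tool's x, y, z in m; "twist": the turn about the tool's z in degrees. A call has 1 to 12 rows; each row shifts and turns the commanded pose from where the row before left it, along the tool's axes as they then stand; what a row does not reach is not made up. A row lasts 1/8 s, in which the tool goes at most 62.5 mm and 10.7 degrees, less where a joint would pass 70% of its speed; a pose out of reach is approached as far as the arm can. A call is refused whole if a number of a shift passes 0.0625 or a number of a turn 10.7, either way. A call with a gripper value outside its range is refused whole. "hand" is the opening, from 0 (shut) to 1 (fully open), set as the call begins (left out, the last holds). The fingers move at their own pace and stop on an object; the grip force is fixed at half the most. Time passes only in rows, so rows that do not move let the fingers close. It gives the time, the measured TCP pose, the force and the opening at its end, in the units of the state.
- manip.read_state(): the state, without advancing time (a new reading comes with each control period).
- manip.camera(name): name is "scene" or "top" or "wrist"; returns the picture (400x640x3 uint8, red, green, blue); there is no depth.
- manip.get_calibration(name): a dict with "vfov" (degrees; the focal length in pixels is half the picture's height over the tangent of half this angle, whatever the lens; pixels are square), "cx", "cy" (the principal point, pixels), "R" (3x3) and "t" (3): a world point X has camera coordinates R X + t. Camera axes: x right, y down, z forward; pixel columns grow to the right and rows downward; lengths in m; the calibration is good to about 2 mm. A picture is of the moment at which its call begins: read the wrist's pose just before it. get_calibration takes no time and is no camera call; for the wrist camera it gives the pose at the moment of the call.
- manip.finish_job(): hands the job in, once; it reports no verdict.
The state is a dict: "time_s": time; "q": joint angles; "qvel": joint speeds; "joint_efforts": joint torques, N m; "tool_pos": TCP position; "orientation": TCP orientation; "ft_force": force on the tool from outside, world axes, zero at the start; "ft_torque": the same for the moment, N m; "gripper_width": opening from 0.0 (shut) to 1.0 (fully open).
Only numpy, scipy, OpenCV 4.12 (cv2) and the standard library are available. Lean on these libraries where they do the work, as an engineer would, in place of code of your own. Each camera call takes 0.05 s, during which the arm holds its last target.

## Working session

There is one attempt and no reset: what is moved stays moved. The work goes in short steps, Python scripts to look and compute and a tool call to move; the robot and the scene stay as the last step left them, time stands still between calls to the robot, and variables do not carry over. Pictures are saved under pics/ and viewed, and the job is handed in when it is done.

Besides the shell and the picture viewer there is one more tool, called after ">>>" as name(argument=value, ...) on one line, values as JSON. apply_moves: Moves the arm, as the interface text tells. Its arguments: {"type":"object","properties":{"increments":{"type":"array"},"hand":{"type":"number"}},"required":["increments"]}

```bash
mkdir -p pics
python3 - <<'E'
from cell import manip
import cv2
for n in ["scene","top"]:
    im=manip.camera(n); cv2.imwrite(f"pics/{n}0.png",im[:,:,::-1])
    c=manip.get_calibration(n); print(n,c)
s=manip.read_state(); print(s)
E
```

```text
scene {'vfov': 49.04648114000457, 'cx': 320.1773889199578, 'cy': 202.69650876308847, 'R': array([[ 0.56780215,  0.82309256,  0.01092516],
       [ 0.58681188, -0.39542732, -0.70660388],
       [-0.57728029,  0.40762222, -0.70752498]]), 't': array([-0.41247711, -0.21468676,  1.41634774])}
top {'vfov': 47.80748696724254, 'cx': 318.4421708885978, 'cy': 191.12298975432864, 'R': array([[-0.01640473, -0.99966048, -0.0202436 ],
       [-0.98187641,  0.01992952, -0.18847157],
       [ 0.18881102,  0.01678489, -0.98186998]]), 't': array([0.15503121, 0.56487137, 1.19906645])}
{'time_s': 0.1, 'q': array([ 1.12108884,  0.46935625, -0.04860004,  1.53357054,  0.02409926,
        1.14101824, -0.08230913]), 'qvel': array([-0.00041981, -0.00326143, -0.00093095, -0.00252736, -0.00104302,
       -0.00074179,  0.00079489]), 'joint_efforts': array([ 1.14301536e-03, -5.09170997e+01, -8.07106309e-02, -2.36830026e+01,
       -6.13069790e-02,  3.44990368e-02,  5.33681805e-05]), 'tool_pos': array([ 0.27552831, -0.61560909,  0.22160912]), 'orientation': array([ 8.39201543e-01, -5.43819814e-01, -7.57088412e-04, -4.55232347e-04]), 'ft_force': array([ 0.00031454,  0.01647227, -0.20567008]), 'ft_torque': array([-0.01143377, -0.00648965,  0.02150839]), 'gripper_width': 1.0011156466507134}
```

View pics/scene0.png

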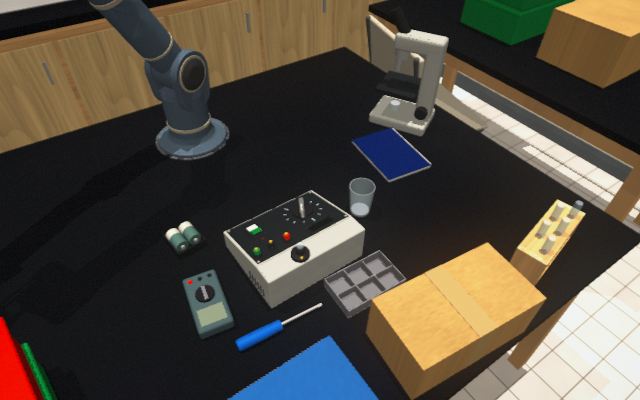

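View pics/top0.png

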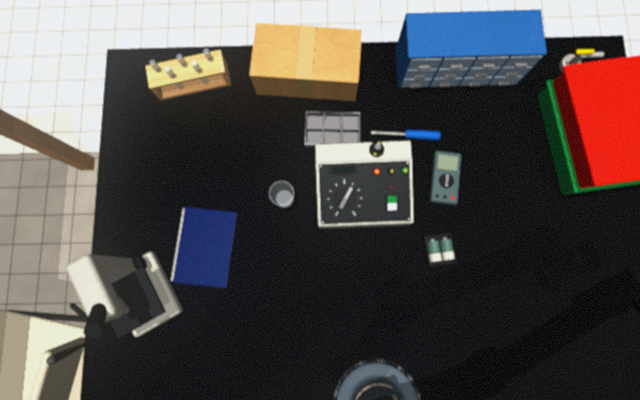

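The scene and top views show the supply about 0.45 m ahead of the robot. In the top view the knob is near (346,198), the rocker near (392,202) and the lamp at (376,148). I'll zoom in on both.

Run:
```python
import cv2
a=cv2.imread("pics/top0.png")[130:240,300:430]; cv2.imwrite("pics/topz.png",cv2.resize(a,None,fx=5,fy=5,interpolation=cv2.INTER_CUBIC))
a=cv2.imread("pics/scene0.png")[180:310,215:375]; cv2.imwrite("pics/scenez.png",cv2.resize(a,None,fx=4.5,fy=4.5,interpolation=cv2.INTER_CUBIC))
```

```text
(no output)
```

View pics/topz.png

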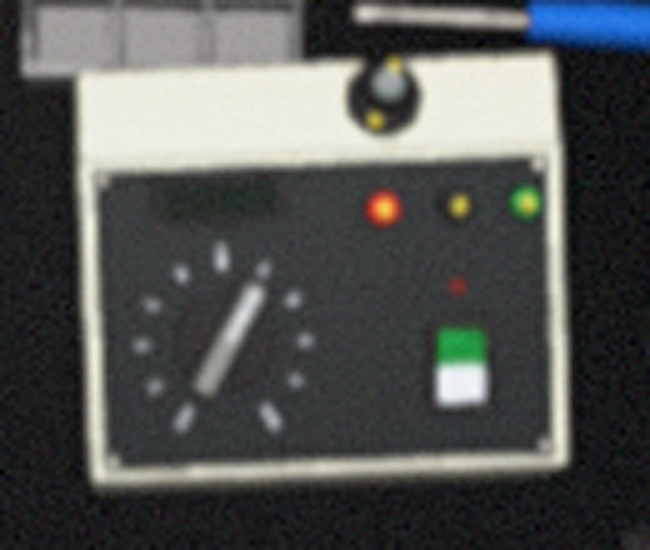

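View pics/scenez.png

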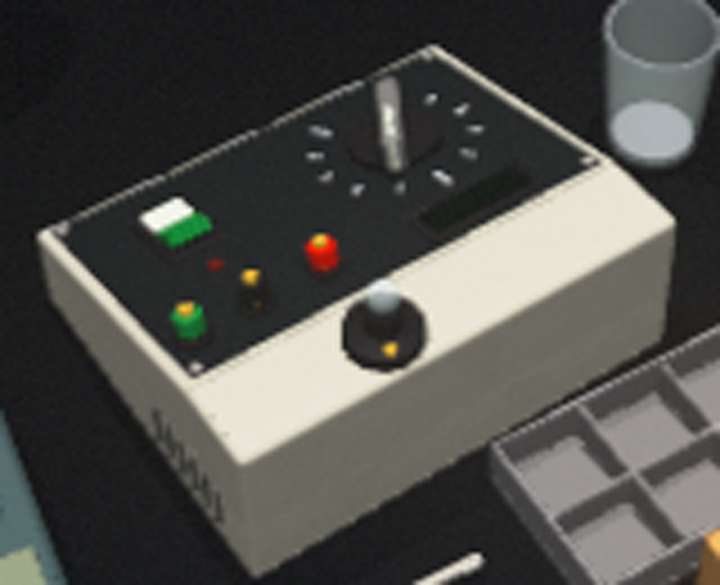

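```bash
cat > h.py <<'E'
import numpy as np, cv2
from cell import manip
def ray(cal,px,shape=(400,640)):
    f=shape[0]/2/np.tan(np.radians(cal['vfov'])/2)
    d=np.array([(px[0]-cal['cx'])/f,(px[1]-cal['cy'])/f,1.])
    R=np.array(cal['R']);t=np.array(cal['t'])
    return -R.T@t, R.T@d
def plane(cal,px,n,p):
    o,d=ray(cal,px); s=np.dot(n,np.array(p)-o)/np.dot(n,d); return o+s*d
def onz(cal,px,z): return plane(cal,px,np.array([0,0,1.]),[0,0,z])
def proj(cal,X):
    f=200/np.tan(np.radians(cal['vfov'])/2)
    c=np.array(cal['R'])@np.array(X)+np.array(cal['t']); return np.array([cal['cx']+f*c[0]/c[2],cal['cy']+f*c[1]/c[2]])
T15=np.tan(np.radians(15))
def panel(x0,y0,yaw):
    "R (x up slope,y left,z out), point at panel front edge middle"
    c,s=np.cos(yaw),np.sin(yaw); Rz=np.array([[c,-s,0],[s,c,0],[0,0,1]])
    a=np.radians(15); Ry=np.array([[np.cos(a),0,-np.sin(a)],[0,1,0],[np.sin(a),0,np.cos(a)]])
    return Rz@Ry, np.array([x0,y0,0])+Rz@np.array([-.11,0,.058])
E
python3 - <<'E'
from h import *
for n,pts in {"top":[(78,72,.104),(555,55,.104),(95,485,.058),(568,465,.058)],"scene":[(243,464,.104),(673,224,.104),(40,235,.058),(432,45,.058)]}.items():
    cal=manip.get_calibration(n); o=(300,130,5) if n=="top" else (215,180,4.5)
    for u,v,z in pts:
        print(n,onz(cal,((u+.5)/o[2]-.5+o[0],(v+.5)/o[2]-.5+o[1]),z).round(4))
E
```

```text
top [0.6892 0.1505 0.104 ]
top [ 0.6929 -0.1089  0.104 ]
top [0.4684 0.1458 0.058 ]
top [ 0.4745 -0.1122  0.058 ]
scene [ 0.6966 -0.1088  0.104 ]
scene [0.6923 0.1443 0.104 ]
scene [ 0.4792 -0.1123  0.058 ]
scene [0.4732 0.1432 0.058 ]
```

>>> apply_moves(increments=[{"z": -0.02, "twist": -9.4}, {"z": -0.02, "twist": -9.4}, {"z": -0.02, "twist": -9.4}, {"z": -0.02, "twist": -9.4}, {"z": -0.02, "twist": -9.4}, {"z": -0.02, "twist": -9.4}, {"z": -0.02, "twist": -9.4}], hand=0)

```text
$.increments[0]: bad value
```

>>> apply_moves(increments=[{"x": 0.015, "y": -0.045}, {"x": 0.015, "y": -0.045}, {"x": 0.015, "y": -0.045}, {"x": 0.015, "y": -0.045}, {"x": 0.015, "y": -0.045}, {"x": 0.015, "y": -0.045}, {"x": 0.015, "y": -0.045}, {"x": 0.015, "y": -0.045}, {"x": 0.015, "y": -0.045}, {"x": 0.015, "y": -0.045}, {"x": 0.015, "y": -0.045}, {"x": 0.015, "y": -0.045}])

```text
$.increments[0]: bad value
```

>>> apply_moves(increments=[{"x": 0, "y": 0, "z": -0.02, "twist": -9.4}, {"x": 0, "y": 0, "z": -0.02, "twist": -9.4}, {"x": 0, "y": 0, "z": -0.02, "twist": -9.4}, {"x": 0, "y": 0, "z": -0.02, "twist": -9.4}, {"x": 0, "y": 0, "z": -0.02, "twist": -9.4}, {"x": 0, "y": 0, "z": -0.02, "twist": -9.4}, {"x": 0, "y": 0, "z": -0.02, "twist": -9.4}], hand=0)

```text
time_s: 0.98
tool_pos: [0.2756, -0.6159, 0.3626]
orientation: [1.0, 0.002, -0.0, -0.001]
ft_force: [0.0, -0.6, 0.3]
gripper_width: 0.285
```

>>> apply_moves(increments=[{"x": 0.018, "y": -0.052, "z": 0, "twist": 0}, {"x": 0.018, "y": -0.052, "z": 0, "twist": 0}, {"x": 0.018, "y": -0.052, "z": 0, "twist": 0}, {"x": 0.018, "y": -0.052, "z": 0, "twist": 0}, {"x": 0.018, "y": -0.052, "z": 0, "twist": 0}, {"x": 0.018, "y": -0.052, "z": 0, "twist": 0}, {"x": 0.018, "y": -0.052, "z": 0, "twist": 0}, {"x": 0.018, "y": -0.052, "z": 0, "twist": 0}, {"x": 0.018, "y": -0.052, "z": 0, "twist": 0}, {"x": 0.018, "y": -0.052, "z": 0, "twist": 0}, {"x": 0.018, "y": -0.052, "z": 0, "twist": 0}, {"x": 0, "y": 0, "z": 0, "twist": 0}])

```text
time_s: 2.48
tool_pos: [0.4751, -0.0394, 0.3626]
orientation: [1.0, 0.004, 0.0, -0.001]
ft_force: [-0.7, -0.8, 0.1]
gripper_width: 0.004
```

Run:
```python
from h import *
s=manip.read_state(); print(s['tool_pos'],s['orientation'],s['q'],s['time_s'],s['gripper_width'])
cal=manip.get_calibration("wrist"); im=manip.camera("wrist"); cv2.imwrite("pics/w1.png",im[:,:,::-1])
np.save("w1.npy",cal,allow_pickle=True); print(cal)
```

```text
[ 0.47505368 -0.03939994  0.36260103] [ 9.99991952e-01  3.93050670e-03  1.78414981e-04 -7.84114728e-04] [ 0.67333423  0.08831408 -0.72038752  1.74588245  0.0583599   1.3292369
 -0.05120828] 2.475 0.0036272033330373363
{'vfov': 65.0515316709494, 'cx': 318.9257424331914, 'cy': 200.29011677138843, 'R': array([[ 9.99969735e-01,  7.74120114e-03,  7.76887396e-04],
       [ 7.16246350e-03, -9.54976739e-01,  2.96594211e-01],
       [ 3.03790484e-03, -2.96579670e-01, -9.55003283e-01]]), 't': array([-0.47496192, -0.11872349,  0.51258504])}
```

View pics/w1.png

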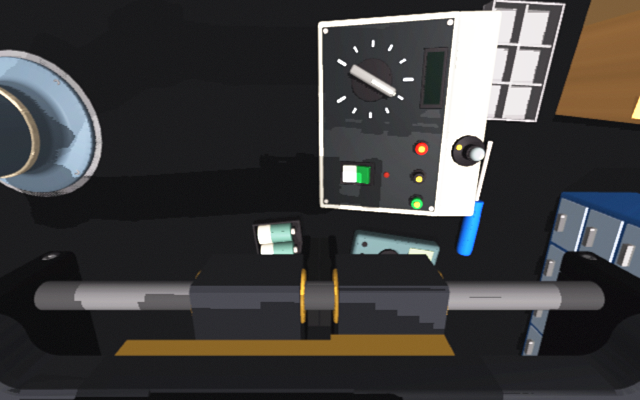

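Run:
```python
from h import *
cal=np.load("w1.npy",allow_pickle=True).item()
print("tip px",proj(cal,manip.read_state()['tool_pos']), "cam",-np.array(cal['R']).T@cal['t'])
im=cv2.imread("pics/w1.png")
a=im[0:230,305:525]; cv2.imwrite("pics/w1z.png",cv2.resize(a,None,fx=2.6,fy=2.6,interpolation=cv2.INTER_CUBIC))
g=cv2.cvtColor(im,cv2.COLOR_BGR2GRAY); m=(g>150).astype(np.uint8); 
n,l,st,c=cv2.connectedComponentsWithStats(m)
for i in range(1,n):
    x,y,w,h,A=st[i]
    if 320<c[i][0]<450 and c[i][1]<215 and A<900: print(c[i].round(1),st[i])
```

```text
tip px [318.23896795 257.29491732] cam [0.47424071 0.04232091 0.52510208]
[372.9  43. ] [372  40   3   7  19]
[389.9  47.3] [388  44   5   7  21]
[355.2  49. ] [353  46   5   7  20]
[341.3  62.1] [337  59  10   7  36]
[402.2  60.7] [399  58   7   6  20]
[372.8  80.5] [351  65  45  31 430]
[408.1  78.7] [403  77  11   4  39]
[400.   97.1] [397  95   7   5  20]
[341.  99.] [337  96   9   7  35]
[353.9 110.2] [352 108   5   6  18]
[386.5 110. ] [385 108   4   5  16]
[370.  114.5] [369 112   3   6  18]
[421.1 148.9] [418 146   7   7  41]
[350.7 173.8] [343 165  18  18 275]
[418.6 178.7] [416 176   6   6  32]
[416.5 203.7] [411 199  11  10  82]
[325.6 200.9] [324 200   4   3  11]
```

View pics/w1z.png

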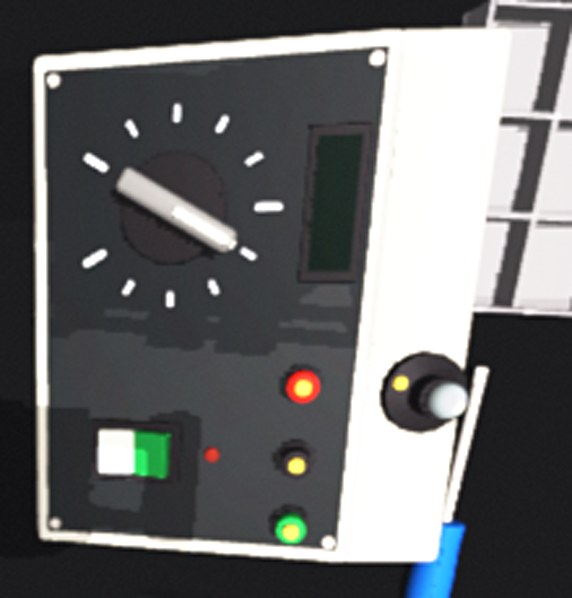

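Run:
```python
from h import *
cal=np.load("w1.npy",allow_pickle=True).item()
# pixel centroids; volts
M={0:(341.3,62.1),1:(355.2,49),2:(372.9,43),3:(389.9,47.3),4:(402.2,60.7),5:(408.1,78.7),6:(400,97.1),7:(386.5,110),8:(370,114.5),9:(353.9,110.2),10:(341,99)}
tc=manip.get_calibration("top"); 
topz=lambda u,v:((u+.5)/5-.5+300,(v+.5)/5-.5+130)
tM={0:(183,417),1:(154,386),2:(142,345),3:(151,304),4:(181,273),5:(221,256),6:(263,268),7:(293,299),8:(305,340),9:(295,380),10:(270,416)}
for name,c,D in [("w",cal,M),("top",tc,{k:topz(*v) for k,v in tM.items()})]:
  x0,y0,yaw=.5825,.018,.018
  for it in range(3):
    R,p=panel(x0,y0,yaw)
    Q=np.array([R.T@(plane(c,D[k],R[:,2],p)-p) for k in range(11)])
    sh=[1,2,3,4,6,7,8,9]
    A=np.c_[2*Q[sh,:2],np.ones(8)]; s=np.linalg.lstsq(A,(Q[sh,:2]**2).sum(1),rcond=None)[0]
    cen=s[:2]; r=np.sqrt(s[2]+cen@cen)
    ang=np.arctan2(Q[:,1]-cen[1],Q[:,0]-cen[0]); e=(ang-(np.radians(150)-np.radians(30)*np.arange(11))+np.pi)%(2*np.pi)-np.pi
    yaw+=e.mean()
  X=R@np.r_[cen,0]+p
  print(name,"axis on panel",X,"r",r,"yaw",yaw,"cen panel",cen,np.degrees(e).round(1), "axis17",X+.017*R[:,2])
  if name=="w":
    # corners & rocker & screws
    z=lambda u,v:((u+.5)/2.6-.5+305,(v+.5)/2.6-.5)
    for nm,px in dict(sFL=z(53,80),sFR=z(54,523),sBL=z(377,58),sBR=z(329,543)).items(): print(nm,(R.T@(plane(c,px,R[:,2],p)-p)).round(4),plane(c,px,R[:,2],p).round(4))
    for nm,px in dict(bL=z(508,29),bR=z(437,561)).items(): print(nm,onz(c,px,.104).round(4))
    for nm,px in dict(fL=z(36,57),fR=z(40,540)).items(): print(nm,onz(c,px,.058).round(4))
    for nm,px in dict(white=z(116,452),border=z(135,454)).items():
        q=plane(c,px,R[:,2],p+.007*R[:,2]);print(nm,(R.T@(q-p)).round(4),q.round(4))
  if name=="top":
    for nm,px in dict(border=topz(461,362),sFL=topz(113,461),sFR=topz(545,444),sBL=topz(102,179),sBR=topz(538,162)).items():
        q=plane(c,px,R[:,2],p+(.007 if nm=="border" else 0)*R[:,2]);print(nm,(R.T@(q-p)).round(4),q.round(4))
```

```text
w axis on panel [0.54407461 0.07212953 0.07743161] r 0.04464992063167656 yaw 0.017354740450767743 cen panel [0.07507799 0.05478822] [-0.  -0.  -0.7 -0.1 -0.3  0.3  0.2 -0.1  0.3  0.2  0.3] axis17 [0.53967535 0.07205317 0.09385235]
sFL [ 0.012   0.1178 -0.    ] [0.482  0.1341 0.0611]
sFR [ 0.0117 -0.1189 -0.    ] [ 0.4859 -0.1026  0.061 ]
sBL [0.1665 0.1177 0.    ] [0.6312 0.1365 0.1011]
sBR [ 0.1671 -0.1193  0.    ] [ 0.636  -0.1004  0.1012]
bL [0.6883 0.1481 0.104 ]
bR [ 0.6954 -0.1095  0.104 ]
fL [0.4733 0.1452 0.058 ]
fR [ 0.4776 -0.1144  0.058 ]
white [ 0.0493 -0.0725  0.007 ] [ 0.5196 -0.0556  0.0775]
border [ 0.06   -0.0731  0.007 ] [ 0.5299 -0.056   0.0803]
top axis on panel [0.54322782 0.07428963 0.07717941] r 0.04446671457884936 yaw 0.015033507804474445 cen panel [0.07410356 0.0568737 ] [ 0.1  0.8  0.5  0.6 -0.2 -0.2 -0.  -0.4 -0.9 -0.3  0. ] axis17 [0.53882839 0.07422348 0.09360015]
border [ 0.0592 -0.0707  0.007 ] [ 0.5289 -0.0535  0.0801]
sFL [ 0.0107  0.1192 -0.    ] [0.4811 0.1357 0.0608]
sFR [ 0.012  -0.1163  0.    ] [ 0.4859 -0.0998  0.0611]
sBL [0.1646 0.1198 0.    ] [0.6297 0.1385 0.1006]
sBR [ 0.1654 -0.1158 -0.    ] [ 0.634  -0.097   0.1008]
```

```bash
cat >> h.py <<'E'
YAW=.017
R0=panel(0,0,YAW)[0]
AX=np.array([.5437,.073,.0773])   # axis at panel level
RK=np.array([.5313,-.055,.0734])  # rocker mid at panel level
def push_pose(deg,gap,rad=.028,h=.015,half=.0155):
    "finger on the clockwise side of a bar standing deg anticlockwise of up-slope; gap to the bar"
    a=np.radians(deg); u=np.array([np.cos(a),np.sin(a),0]); v=np.array([np.sin(a),-np.cos(a),0])
    P=AX+R0@(u*rad+v*(half+gap)+np.array([0,0,h]))
    d=R0@u; return P,np.degrees(np.arctan2(d[1],d[0]))
def theta(s=None):
    s=s or manip.read_state(); x,y,z,w=s['orientation']
    return np.degrees(np.arctan2(2*(x*y+z*w),1-2*(y*y+z*z)))
def rows(targets,cur=None):
    "targets: list of (P,theta); rows in tool axes"
    s=manip.read_state(); p=np.array(s['tool_pos']);th=theta(s)
    for P,t in targets:
        d=P-p; c,sn=np.cos(np.radians(th)),np.sin(np.radians(th))
        x=d@[c,sn,0]; y=d@[sn,-c,0]; z=-d[2]; tw=th-t
        print(dict(x=round(x,4),y=round(y,4),z=round(z,4),twist=round(tw,1))); p,th=P,t
E
python3 - <<'E'
from h import *
print(theta())
P,t=push_pose(-30,.014); print(P,t)
H=P.copy();H[2]=.17
rows([(H,t),(P,t)])
E
```

```text
0.17471658437947665
[0.54966428 0.03354794 0.09424733] -29.893449538951966
{'x': np.float64(0.0753), 'y': np.float64(-0.0759), 'z': np.float64(0.1923), 'twist': np.float64(30.1)}
{'x': np.float64(0.0), 'y': np.float64(0.0), 'z': np.float64(0.0758), 'twist': np.float64(0.0)}
```

>>> apply_moves(increments=[{"x": 0.0188, "y": -0.019, "z": 0.04, "twist": 0}, {"x": 0.0188, "y": -0.019, "z": 0.04, "twist": 0}, {"x": 0.0188, "y": -0.019, "z": 0.04, "twist": 0}, {"x": 0.0188, "y": -0.019, "z": 0.04, "twist": 0}, {"x": 0, "y": 0, "z": 0.03, "twist": 10}, {"x": 0, "y": 0, "z": 0, "twist": 10}, {"x": 0, "y": 0, "z": 0, "twist": 10}, {"x": 0, "y": 0, "z": 0, "twist": 0}])

```text
time_s: 3.52
tool_pos: [0.5498, 0.0295, 0.1721]
orientation: [0.966, -0.26, -0.0, 0.001]
ft_force: [-0.2, 0.2, -0.4]
gripper_width: 0.007
```

```bash
cat > look.py <<'E'
from h import *
import sys
n,cam=sys.argv[1],sys.argv[2]
s=manip.read_state(); cal=manip.get_calibration(cam); im=manip.camera(cam)
cv2.imwrite(f"pics/{n}.png",im[:,:,::-1]); np.save(n+".npy",cal,allow_pickle=True)
print(s['time_s'],s['tool_pos'],theta(s),s['ft_force'],s['q'].round(2)); print("tip",proj(cal,s['tool_pos']),"axis17",proj(cal,AX+.017*R0[:,2]))
if len(sys.argv)>3:
    x0,y0,x1,y1=map(int,sys.argv[3:7]); a=im[y0:y1,x0:x1,::-1]; f=min(800/(x1-x0),600/(y1-y0))
    cv2.imwrite(f"pics/{n}.png",cv2.resize(a,None,fx=f,fy=f,interpolation=cv2.INTER_CUBIC)[:600,:800])
E
python3 look.py w2 wrist
```

```text
3.525 [0.54980769 0.0294969  0.17210226] -30.114881594535834 [-0.24115574  0.20802444 -0.41234391] [ 0.34  0.38 -0.6   1.86  0.26  0.98 -0.89]
tip [318.69618352 252.46566959] axis17 [279.07630216 168.96595012]
```

View pics/w2.png

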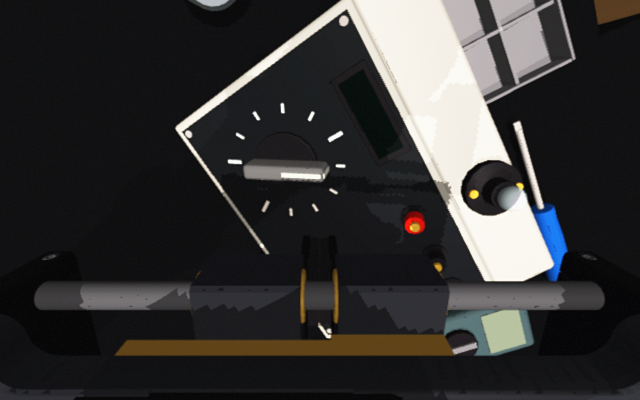

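>>> apply_moves(increments=[{"x": 0, "y": 0, "z": 0.02, "twist": 0}, {"x": 0, "y": 0, "z": 0.02, "twist": 0}, {"x": 0, "y": 0, "z": 0.02, "twist": 0}, {"x": 0, "y": 0, "z": 0.012, "twist": 0}, {"x": 0, "y": 0, "z": 0.006, "twist": 0}, {"x": 0, "y": 0, "z": 0, "twist": 0}])

```text
time_s: 4.32
tool_pos: [0.5501, 0.0313, 0.0945]
orientation: [0.966, -0.259, -0.0, 0.0]
ft_force: [0.1, 0.0, -0.2]
gripper_width: 0.008
```

```bash
python3 look.py w3 wrist; python3 look.py s3 scene 215 180 375 310
```

```text
4.325 [0.55005233 0.03130143 0.09454828] -30.0714562220371 [ 0.11969672  0.02980963 -0.20480083] [ 0.3   0.48 -0.56  1.93  0.34  0.83 -0.97]
tip [318.78000354 252.53094673] axis17 [263.46794806 201.02949016]
4.375 [0.55034775 0.03142903 0.09493103] -30.074286449426634 [-0.2587728  -0.26488299 -0.412102  ] [ 0.3   0.48 -0.56  1.93  0.34  0.83 -0.97]
tip [289.49766128 214.76873171] axis17 [301.62614337 205.4542957 ]
```

View pics/w3.png

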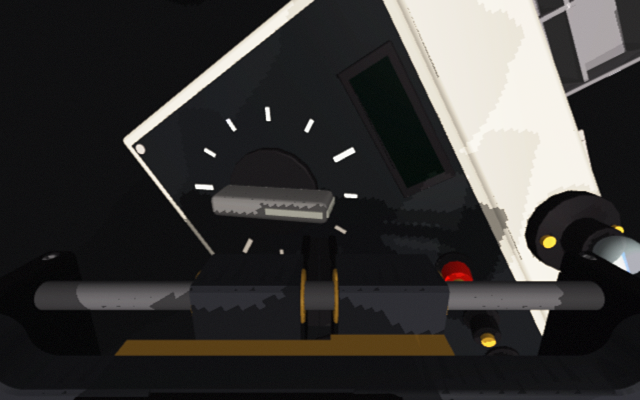

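View pics/s3.png

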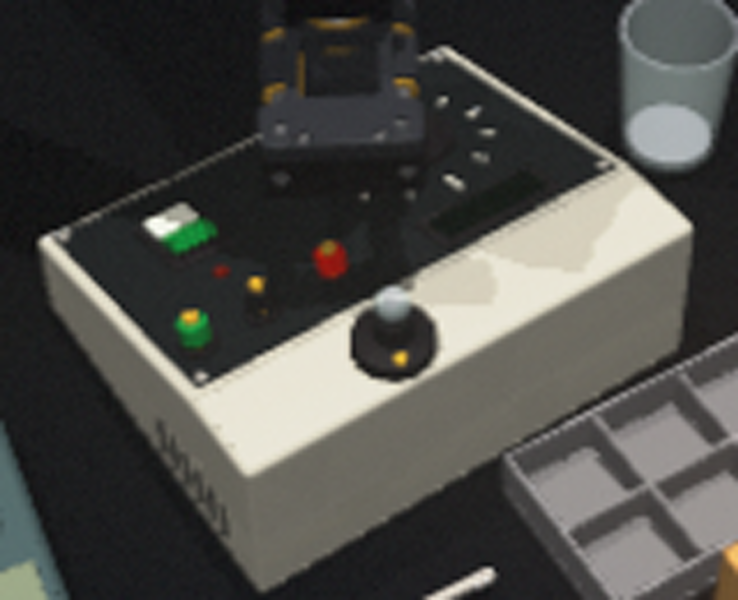

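Run:
```python
from h import *
T=[push_pose(-30,g) for g in (.010,.006,.003,0)]+[push_pose(d,0) for d in (-26,-22,-18,-14,-10,-6,-2,2)]
rows(T)
```

```text
{'x': np.float64(-0.0018), 'y': np.float64(-0.0053), 'z': np.float64(0.0004), 'twist': np.float64(-0.2)}
{'x': np.float64(-0.0001), 'y': np.float64(-0.004), 'z': np.float64(-0.0005), 'twist': np.float64(0.0)}
{'x': np.float64(-0.0001), 'y': np.float64(-0.003), 'z': np.float64(-0.0004), 'twist': np.float64(0.0)}
{'x': np.float64(-0.0001), 'y': np.float64(-0.003), 'z': np.float64(-0.0004), 'twist': np.float64(0.0)}
{'x': np.float64(0.0009), 'y': np.float64(-0.002), 'z': np.float64(-0.0005), 'twist': np.float64(-4.1)}
{'x': np.float64(0.0009), 'y': np.float64(-0.002), 'z': np.float64(-0.0005), 'twist': np.float64(-4.1)}
{'x': np.float64(0.0009), 'y': np.float64(-0.002), 'z': np.float64(-0.0004), 'twist': np.float64(-4.1)}
{'x': np.float64(0.0009), 'y': np.float64(-0.002), 'z': np.float64(-0.0004), 'twist': np.float64(-4.1)}
{'x': np.float64(0.0009), 'y': np.float64(-0.002), 'z': np.float64(-0.0004), 'twist': np.float64(-4.1)}
{'x': np.float64(0.001), 'y': np.float64(-0.002), 'z': np.float64(-0.0003), 'twist': np.float64(-4.1)}
{'x': np.float64(0.001), 'y': np.float64(-0.002), 'z': np.float64(-0.0003), 'twist': np.float64(-4.1)}
{'x': np.float64(0.001), 'y': np.float64(-0.002), 'z': np.float64(-0.0003), 'twist': np.float64(-4.1)}
```

>>> apply_moves(increments=[{"x": -0.0018, "y": -0.005, "z": 0, "twist": 0}, {"x": 0, "y": -0.004, "z": -0.0005, "twist": 0}, {"x": 0, "y": -0.003, "z": -0.0004, "twist": 0}, {"x": 0, "y": -0.003, "z": -0.0004, "twist": 0}, {"x": 0.001, "y": -0.002, "z": -0.0005, "twist": -4}, {"x": 0.001, "y": -0.002, "z": -0.0005, "twist": -4}, {"x": 0.001, "y": -0.002, "z": -0.0005, "twist": -4}, {"x": 0, "y": 0, "z": 0, "twist": 0}])

```text
time_s: 5.42
tool_pos: [0.5609, 0.0487, 0.0969]
orientation: [0.987, -0.158, -0.0, 0.0]
ft_force: [0.5, -2.2, -2.3]
gripper_width: 0.007
```

```bash
python3 look.py w4 wrist
```

```text
5.425 [0.56094962 0.04866572 0.09687255] -18.175748705986784 [ 0.47960587 -2.24123743 -2.25969998] [ 0.3   0.51 -0.61  1.9   0.37  0.85 -0.82]
tip [318.91437845 252.47876681] axis17 [269.2135945  223.89062738]
```

View pics/w4.png

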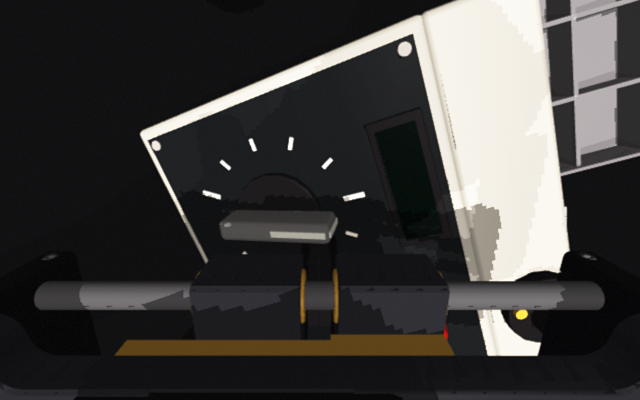

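In contact: the bar now lies across the image at row ~228, touching the finger tip at (318,240), with about 2 N on the finger. I'll keep pushing.

Run:
```python
from h import *
rows([push_pose(d,0) for d in (-14,-10,-6,-2,2,6,10,14,18,22)])
```

```text
{'x': np.float64(0.0009), 'y': np.float64(-0.003), 'z': np.float64(-0.0009), 'twist': np.float64(-4.7)}
{'x': np.float64(0.0009), 'y': np.float64(-0.002), 'z': np.float64(-0.0004), 'twist': np.float64(-4.1)}
{'x': np.float64(0.001), 'y': np.float64(-0.002), 'z': np.float64(-0.0003), 'twist': np.float64(-4.1)}
{'x': np.float64(0.001), 'y': np.float64(-0.002), 'z': np.float64(-0.0003), 'twist': np.float64(-4.1)}
{'x': np.float64(0.001), 'y': np.float64(-0.002), 'z': np.float64(-0.0003), 'twist': np.float64(-4.1)}
{'x': np.float64(0.001), 'y': np.float64(-0.002), 'z': np.float64(-0.0002), 'twist': np.float64(-4.1)}
{'x': np.float64(0.001), 'y': np.float64(-0.002), 'z': np.float64(-0.0002), 'twist': np.float64(-4.1)}
{'x': np.float64(0.001), 'y': np.float64(-0.002), 'z': np.float64(-0.0002), 'twist': np.float64(-4.1)}
{'x': np.float64(0.001), 'y': np.float64(-0.002), 'z': np.float64(-0.0001), 'twist': np.float64(-4.1)}
{'x': np.float64(0.001), 'y': np.float64(-0.002), 'z': np.float64(-0.0001), 'twist': np.float64(-4.1)}
```

>>> apply_moves(increments=[{"x": 0.001, "y": -0.003, "z": -0.0005, "twist": -4.1}, {"x": 0.001, "y": -0.002, "z": -0.0004, "twist": -4.1}, {"x": 0.001, "y": -0.002, "z": -0.0003, "twist": -4.1}, {"x": 0.001, "y": -0.002, "z": -0.0003, "twist": -4.1}, {"x": 0.001, "y": -0.002, "z": -0.0003, "twist": -4.1}, {"x": 0.001, "y": -0.002, "z": -0.0002, "twist": -4.1}, {"x": 0.001, "y": -0.002, "z": -0.0002, "twist": -4.1}, {"x": 0.001, "y": -0.002, "z": -0.0002, "twist": -4.1}, {"x": 0, "y": 0, "z": 0, "twist": 0}])

```text
time_s: 6.6
tool_pos: [0.5709, 0.066, 0.0998]
orientation: [0.992, 0.127, 0.0, -0.0]
ft_force: [0.9, 0.1, 0.0]
gripper_width: 0.007
```

```bash
python3 look.py w5 wrist;  python3 - <<'E'
from h import *
print([push_pose(d,0) for d in (10,14)])
rows([push_pose(d,0) for d in (18,22,26,30,34,38)])
E
```

```text
6.6 [0.57085235 0.06604264 0.09983794] 14.621535217855039 [0.88140076 0.08381084 0.03818097] [ 0.36  0.56 -0.74  1.86  0.47  0.9  -0.35]
tip [319.11762678 252.48662208] axis17 [269.17975895 224.73194007]
[(array([0.56922575, 0.06303011, 0.09962235]), np.float64(11.31929829787235)), (array([0.56981903, 0.0651771 , 0.09979107]), np.float64(15.447482356146102))]
{'x': np.float64(-0.0003), 'y': np.float64(-0.0012), 'z': np.float64(0.0), 'twist': np.float64(-4.9)}
{'x': np.float64(0.001), 'y': np.float64(-0.002), 'z': np.float64(-0.0001), 'twist': np.float64(-4.1)}
{'x': np.float64(0.001), 'y': np.float64(-0.002), 'z': np.float64(-0.0001), 'twist': np.float64(-4.1)}
{'x': np.float64(0.001), 'y': np.float64(-0.002), 'z': np.float64(-0.0), 'twist': np.float64(-4.1)}
{'x': np.float64(0.001), 'y': np.float64(-0.002), 'z': np.float64(0.0), 'twist': np.float64(-4.1)}
{'x': np.float64(0.0011), 'y': np.float64(-0.002), 'z': np.float64(0.0001), 'twist': np.float64(-4.0)}
```

View pics/w5.png

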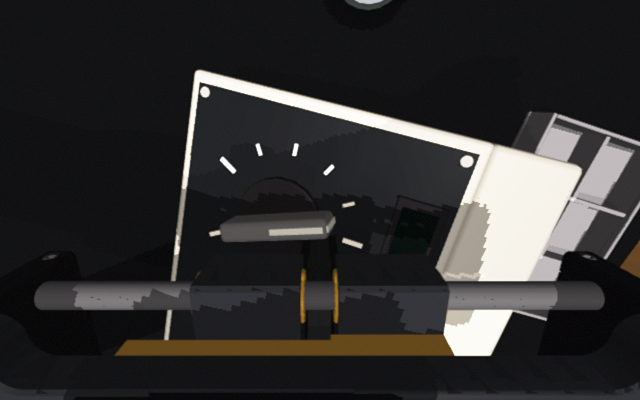

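>>> apply_moves(increments=[{"x": 0, "y": -0.0015, "z": 0, "twist": -4}, {"x": 0.001, "y": -0.002, "z": 0, "twist": -4}, {"x": 0.001, "y": -0.002, "z": 0, "twist": -4}, {"x": 0.001, "y": -0.002, "z": 0, "twist": -4}, {"x": 0.001, "y": -0.002, "z": 0, "twist": -4}, {"x": 0, "y": 0, "z": 0, "twist": 0}])

```text
time_s: 7.4
tool_pos: [0.5714, 0.075, 0.1001]
orientation: [0.955, 0.297, 0.001, 0.001]
ft_force: [2.1, -3.8, -0.8]
gripper_width: 0.006
```

```bash
python3 look.py w6 wrist;  python3 - <<'E'
from h import *
print([push_pose(d,0) for d in (30,34)])
rows([push_pose(d,0) for d in (38,42,46,50,54)])
E
```

```text
7.4 [0.57140017 0.07499662 0.1000818 ] 34.572287422908445 [ 2.09341274 -3.78349032 -0.84038051] [ 0.4   0.59 -0.83  1.86  0.53  0.93 -0.07]
tip [319.23391131 252.57735305] axis17 [271.26569301 221.60841969]
[(array([0.57071239, 0.07403594, 0.10007076]), np.float64(31.841506042396766)), (array([0.57056034, 0.07626439, 0.10004018]), np.float64(35.900725380541935))]
{'x': np.float64(0.001), 'y': np.float64(-0.0033), 'z': np.float64(0.0001), 'twist': np.float64(-5.4)}
{'x': np.float64(0.0011), 'y': np.float64(-0.002), 'z': np.float64(0.0001), 'twist': np.float64(-4.0)}
{'x': np.float64(0.0011), 'y': np.float64(-0.002), 'z': np.float64(0.0001), 'twist': np.float64(-4.0)}
{'x': np.float64(0.0011), 'y': np.float64(-0.002), 'z': np.float64(0.0002), 'twist': np.float64(-4.0)}
{'x': np.float64(0.0011), 'y': np.float64(-0.002), 'z': np.float64(0.0002), 'twist': np.float64(-4.0)}
```

View pics/w6.png

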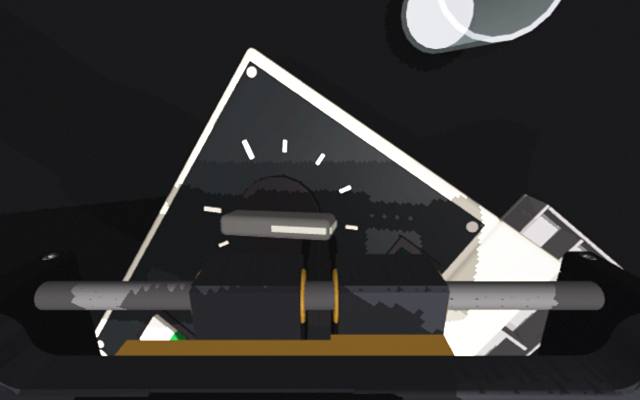

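>>> apply_moves(increments=[{"x": 0.001, "y": -0.0025, "z": 0, "twist": -4}, {"x": 0.001, "y": -0.002, "z": 0, "twist": -4}, {"x": 0.001, "y": -0.002, "z": 0, "twist": -4}, {"x": 0, "y": 0, "z": 0, "twist": 0}])

```text
time_s: 7.95
tool_pos: [0.5685, 0.0844, 0.1]
orientation: [0.918, 0.396, 0.0, -0.001]
ft_force: [0.4, 0.4, 0.4]
gripper_width: 0.003
```

```bash
python3 look.py w7 wrist;  python3 - <<'E'
from h import *
print([push_pose(d,0) for d in (46,50)])
rows([push_pose(d,0) for d in (50,54)])
E
```

```text
7.95 [0.56845455 0.08440279 0.09997122] 46.65754771439839 [0.36976819 0.40334008 0.39620345] [ 0.42  0.61 -0.88  1.86  0.57  0.95  0.1 ]
tip [319.26842092 252.63096366] axis17 [270.22930817 226.88938364]
[(array([0.56921217, 0.08280941, 0.0997088 ]), np.float64(47.96579649279509)), (array([0.56847274, 0.08490887, 0.09952026]), np.float64(51.94898472711077))]
{'x': np.float64(0.0005), 'y': np.float64(-0.0005), 'z': np.float64(0.0005), 'twist': np.float64(-5.3)}
{'x': np.float64(0.0011), 'y': np.float64(-0.002), 'z': np.float64(0.0002), 'twist': np.float64(-4.0)}
```

View pics/w7.png

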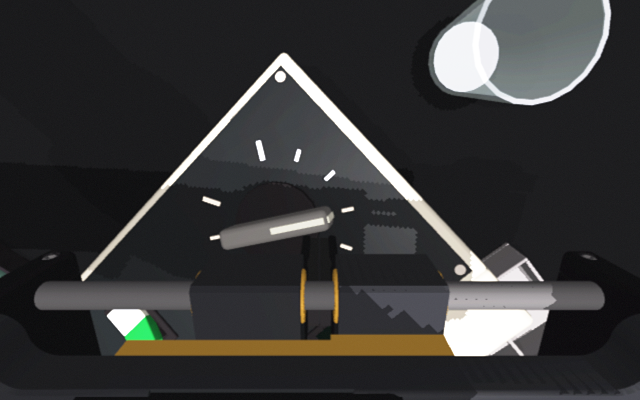

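The bar has snapped ahead of the finger and points at the 3 V mark at (347,209), with no force on the finger. I'll back off, lift and check.

>>> apply_moves(increments=[{"x": 0, "y": 0.006, "z": 0, "twist": 0}, {"x": 0, "y": 0.008, "z": -0.005, "twist": 0}, {"x": 0, "y": 0, "z": -0.03, "twist": 0}, {"x": 0, "y": 0, "z": -0.05, "twist": 0}, {"x": 0, "y": 0.02, "z": -0.04, "twist": 0}, {"x": 0, "y": 0.02, "z": 0, "twist": 10}, {"x": 0, "y": 0, "z": 0, "twist": 10}, {"x": 0, "y": 0, "z": 0, "twist": 10}, {"x": 0, "y": 0, "z": 0, "twist": 10}, {"x": 0, "y": 0, "z": 0, "twist": 5.5}, {"x": 0, "y": 0, "z": 0, "twist": 0}])

```text
time_s: 9.38
tool_pos: [0.6084, 0.0457, 0.2252]
orientation: [1.0, 0.011, 0.0, 0.0]
ft_force: [-0.8, -0.8, 0.3]
gripper_width: 0.004
```

```bash
python3 look.py w8 wrist
```

```text
9.375 [0.60836535 0.04566781 0.22522329] 1.2361015285276082 [-0.81441564 -0.77007062  0.28418922] [ 0.41  0.47 -0.76  1.66  0.35  1.16 -0.42]
tip [319.03252099 252.46842091] axis17 [246.35940831 161.36150076]
```

View pics/w8.png

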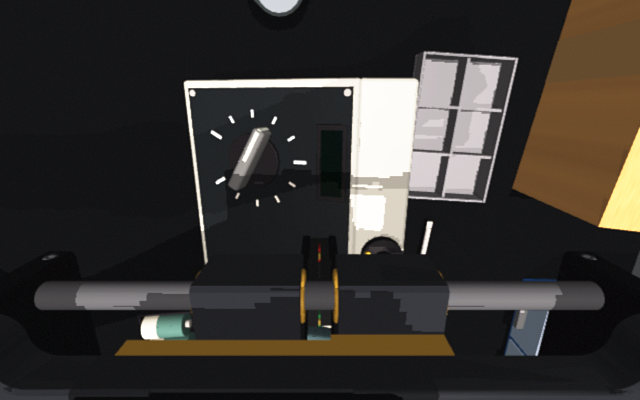

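Run:
```python
from h import *
cal=np.load("w8.npy",allow_pickle=True).item(); im=cv2.imread("pics/w8.png")
a=im[80:220,190:330]; cv2.imwrite("pics/w8z.png",cv2.resize(a,None,fx=4.2,fy=4.2,interpolation=cv2.INTER_CUBIC))
m=np.zeros(im.shape[:2],np.uint8); g=cv2.cvtColor(im,cv2.COLOR_BGR2GRAY); m[122:195,225:275]=(g[122:195,225:275]>75)
n,l,st,c=cv2.connectedComponentsWithStats(m); i=1+np.argmax(st[1:,4]); print(st[i],c[i])
pts=np.argwhere(l==i)[:,::-1]
Q=np.array([R0.T@(plane(cal,p,R0[:,2],AX+.022*R0[:,2])-AX) for p in pts])[:,:2]
w=np.linalg.eigh(np.cov(Q.T))[1][:,1]; w*=np.sign(w[1]); print("bar deg",np.degrees(np.arctan2(w[1],w[0])),Q.mean(0),Q.min(0),Q.max(0))
```

```text
[229 127  41  63 879] [247.88737201 155.37315131]
bar deg 58.137145586807435 [0.0043552  0.00626048] [-0.01747173 -0.02658429] [0.02656285 0.0326007 ]
```

View pics/w8z.png

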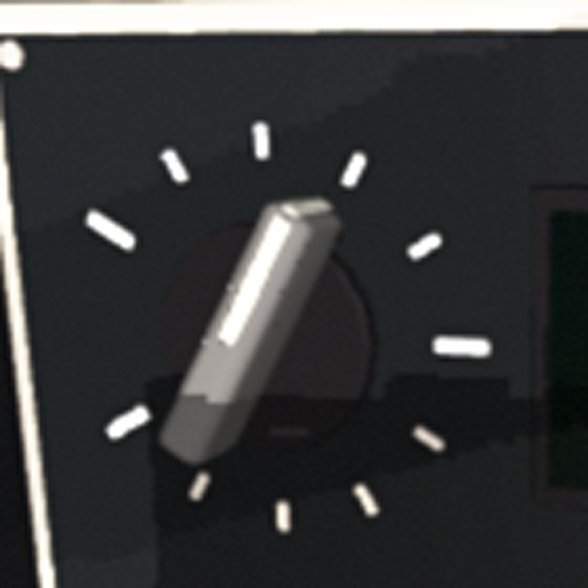

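Selector confirmed at 3 V: the bar measures 58° against a nominal 60°, and lines up with the 3 V mark. Next is the rocker.

Run:
```python
from h import *
def T(h,s=.013): return RK+R0@np.array([s,0,h])-np.array([.009,0,0])
for h in (.04,.02,.012,.009,.006): print(h,T(h))
rows([(T(.06),1.2),(T(.03),1.2),(T(.018),1.2),(T(.006),1.2)])
```

```text
0.04 [ 0.52450396 -0.05496253  0.11540168]
0.02 [ 0.52967959 -0.05487453  0.09608316]
0.012 [ 0.53174984 -0.05483934  0.08835576]
0.009 [ 0.53252619 -0.05482614  0.08545798]
0.006 [ 0.53330253 -0.05481294  0.0825602 ]
{'x': np.float64(-0.0912), 'y': np.float64(0.0988), 'z': np.float64(0.0904), 'twist': np.float64(0.1)}
{'x': np.float64(0.0078), 'y': np.float64(0.0), 'z': np.float64(0.029), 'twist': 0.0}
{'x': np.float64(0.0031), 'y': np.float64(0.0), 'z': np.float64(0.0116), 'twist': 0.0}
{'x': np.float64(0.0031), 'y': np.float64(0.0), 'z': np.float64(0.0116), 'twist': 0.0}
```

>>> apply_moves(increments=[{"x": -0.0304, "y": 0.033, "z": 0, "twist": 0}, {"x": -0.0304, "y": 0.033, "z": 0.01, "twist": 0}, {"x": -0.0304, "y": 0.033, "z": 0.03, "twist": 0}, {"x": 0, "y": 0, "z": 0.03, "twist": 0}, {"x": 0, "y": 0, "z": 0.02, "twist": 0}, {"x": 0.0078, "y": 0, "z": 0.029, "twist": 0}, {"x": 0, "y": 0, "z": 0, "twist": 0}, {"x": 0, "y": 0, "z": 0, "twist": 0}])

```text
time_s: 10.42
tool_pos: [0.5272, -0.0547, 0.1066]
orientation: [1.0, 0.011, 0.001, -0.0]
ft_force: [0.8, 0.0, 0.2]
gripper_width: 0.007
```

```bash
python3 look.py s9 scene 215 180 375 310; python3 look.py t9 top 300 130 430 230;python3 - <<'E'
from h import *
def T(h,s=.013): return RK+R0@np.array([s,0,h])-np.array([.009,0,0])
print(T(.03)); rows([(T(h),theta()) for h in (.02,.014)])
E
```

```text
10.425 [ 0.52723838 -0.05466812  0.10660968] 1.2456147791512622 [0.76883461 0.02876866 0.19142143] [ 0.58  0.47 -0.72  1.96  0.4   0.85 -0.33]
tip [252.34372077 220.41299186] axis17 [301.62614337 205.4542957 ]
10.475 [ 0.52740032 -0.05469037  0.10692029] 1.239599701723934 [ 0.05446742 -0.01841098 -0.39479523] [ 0.58  0.47 -0.72  1.96  0.4   0.85 -0.33]
tip [393.68607545 200.87926652] axis17 [345.06227503 198.25823237]
[ 0.52709177 -0.05491853  0.10574242]
{'x': np.float64(0.0022), 'y': np.float64(0.0001), 'z': np.float64(0.0109), 'twist': np.float64(0.0)}
{'x': np.float64(0.0016), 'y': np.float64(0.0), 'z': np.float64(0.0058), 'twist': np.float64(0.0)}
```

View pics/s9.png

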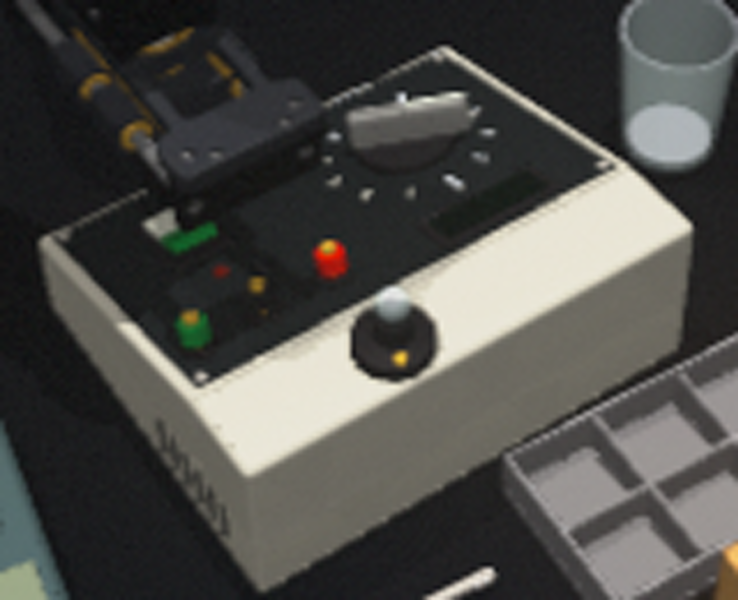

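View pics/t9.png

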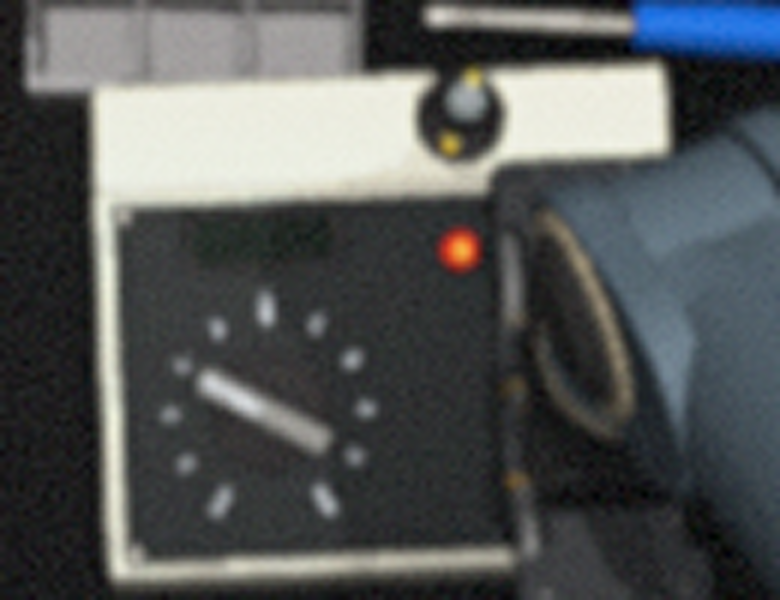

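>>> apply_moves(increments=[{"x": 0.0022, "y": 0, "z": 0.011, "twist": 0}, {"x": 0.0016, "y": 0, "z": 0.0058, "twist": 0}, {"x": 0.0005, "y": 0, "z": 0.002, "twist": 0}, {"x": 0.0005, "y": 0, "z": 0.002, "twist": 0}, {"x": 0, "y": 0, "z": 0, "twist": 0}])

```text
time_s: 11.15
tool_pos: [0.5319, -0.0547, 0.0853]
orientation: [1.0, 0.011, 0.0, 0.0]
ft_force: [0.8, 0.5, 0.7]
gripper_width: 0.006
```

```bash
python3 look.py s10 scene 240 205 275 231
```

```text
11.15 [ 0.53192768 -0.05467737  0.08528875] 1.2221605951601995 [0.79596093 0.5042307  0.74724005] [ 0.56  0.5  -0.69  1.97  0.44  0.82 -0.35]
tip [254.19556739 227.8091494 ] axis17 [301.62614337 205.4542957 ]
```

View pics/s10.png

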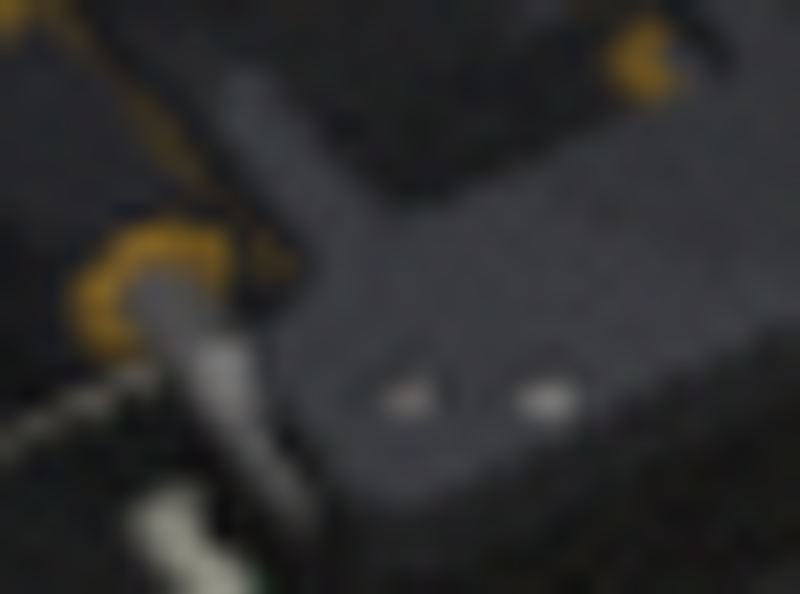

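>>> apply_moves(increments=[{"x": 0.0003, "y": 0, "z": 0.001, "twist": 0}, {"x": 0.0003, "y": 0, "z": 0.001, "twist": 0}, {"x": 0, "y": 0, "z": 0, "twist": 0}])

```text
time_s: 11.58
tool_pos: [0.5321, -0.0547, 0.0829]
orientation: [1.0, 0.011, -0.0, -0.0]
ft_force: [-0.3, 0.3, 0.6]
gripper_width: -0.001
```

```bash
python3 look.py w11 wrist 200 100 440 280; python3 look.py s11 scene 235 190 295 235
```

```text
11.575 [ 0.53209528 -0.05469974  0.08286855] 1.215042156911105 [-0.2780822   0.28533025  0.62450099] [ 0.56  0.51 -0.69  1.97  0.44  0.82 -0.36]
tip [319.01647256 252.45814641] axis17 [342.7170513  -11.63846787]
11.625 [ 0.53208255 -0.05474588  0.08286627] 1.2100080076950557 [ 0.32599546 -0.72979405  0.71284971] [ 0.56  0.51 -0.69  1.97  0.44  0.82 -0.36]
tip [254.30018806 228.55024626] axis17 [301.62614337 205.4542957 ]
```

View pics/w11.png

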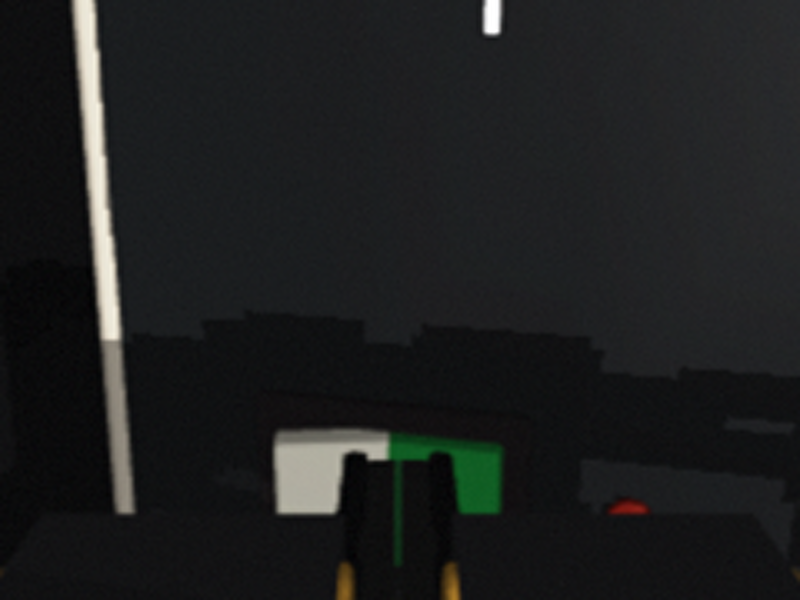

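View pics/s11.png

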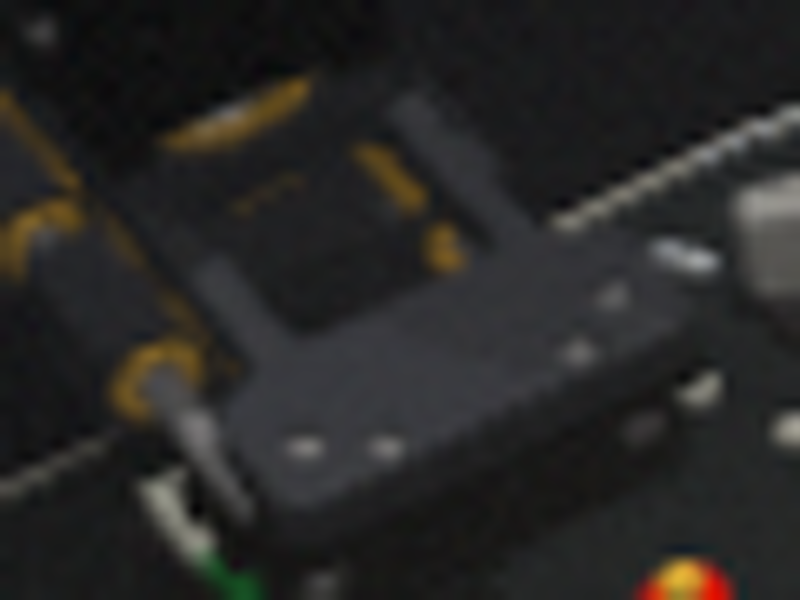

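The rocker's white half now appears raised and its green half parallel to the frame, which suggests it has snapped over. I'll retract and verify.

>>> apply_moves(increments=[{"x": -0.0013, "y": 0, "z": -0.005, "twist": 0}, {"x": -0.005, "y": 0, "z": -0.03, "twist": 0}, {"x": 0, "y": 0, "z": -0.05, "twist": 0}, {"x": -0.03, "y": 0.03, "z": -0.05, "twist": 0}, {"x": -0.03, "y": 0.05, "z": 0, "twist": 0}, {"x": 0, "y": 0.05, "z": 0, "twist": 0}, {"x": 0, "y": 0, "z": 0, "twist": 0}, {"x": 0, "y": 0, "z": 0, "twist": 0}])

```text
time_s: 12.68
tool_pos: [0.4699, -0.1839, 0.2157]
orientation: [1.0, 0.011, 0.0, -0.0]
ft_force: [0.6, 0.4, -0.6]
gripper_width: 0.006
```

```bash
python3 look.py w12 wrist 260 40 560 265; python3 look.py s12 scene 215 180 375 310;python3 look.py t12 top 300 130 430 230
```

```text
12.675 [ 0.46991259 -0.18392075  0.21570155] 1.2310139301123535 [ 0.555405    0.37829727 -0.59602477] [ 0.93  0.28 -0.76  1.91  0.22  1.04  0.09]
tip [319.02067902 252.45689664] axis17 [ 425.63586888 -156.4602791 ]
12.725 [ 0.47007379 -0.18327115  0.21570848] 1.3179273624641716 [ 0.35088341 -0.67207217 -0.48305333] [ 0.93  0.28 -0.76  1.91  0.22  1.04  0.09]
tip [179.69723704 193.71914383] axis17 [301.62614337 205.4542957 ]
12.775 [ 0.47018268 -0.18299658  0.21570505] 1.3663599426426332 [ 0.21319413 -0.83741893 -0.06216024] [ 0.93  0.28 -0.76  1.91  0.22  1.04  0.09]
tip [455.49523506 215.89740326] axis17 [345.06227503 198.25823237]
```

View pics/w12.png

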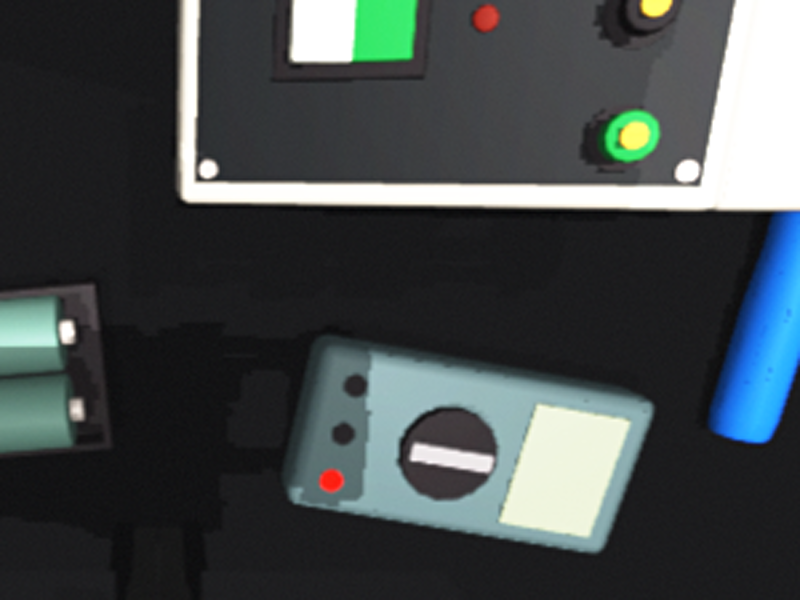

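View pics/s12.png

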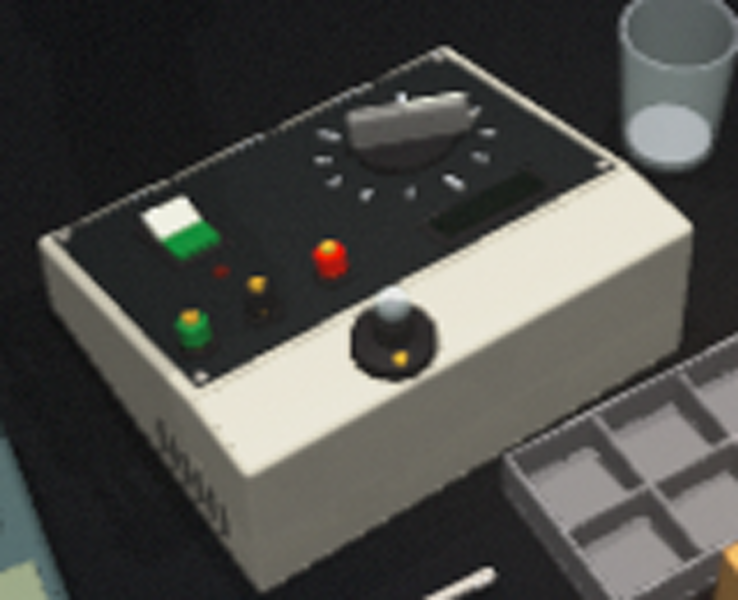

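View pics/t12.png

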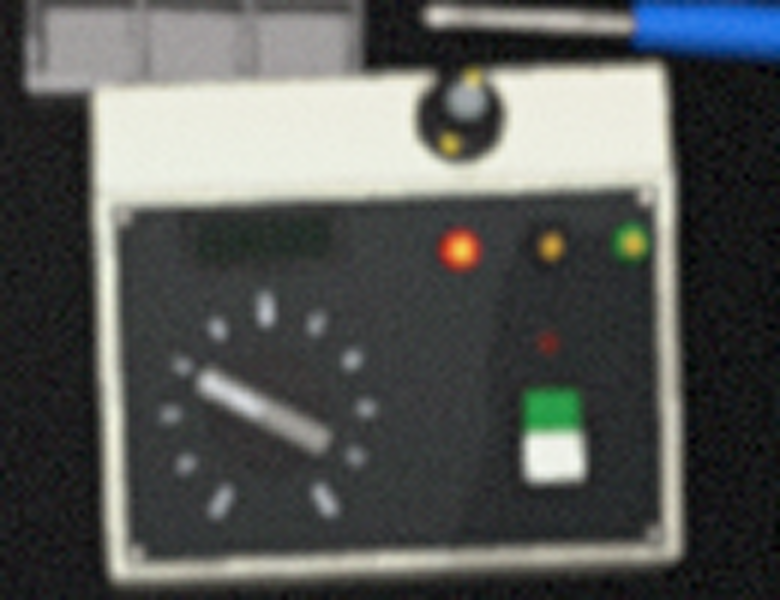

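Run:
```python
from h import *
sc=manip.camera("scene")[:,:,::-1]; tp=manip.camera("top")[:,:,::-1]; cv2.imwrite("pics/sc13.png",sc); cv2.imwrite("pics/tp13.png",tp)
A=[cv2.imread("pics/scene0.png")[215:245,238:270],sc[215:245,238:270],cv2.imread("pics/top0.png")[190:220,376:408],tp[190:220,376:408]]
U=[cv2.resize(a,None,fx=9,fy=9,interpolation=cv2.INTER_NEAREST) for a in A]
cv2.imwrite("pics/cmp.png",np.vstack([np.hstack(U[:2]),np.hstack(U[2:])]))
for a in A:
    h=cv2.cvtColor(a,cv2.COLOR_BGR2HSV); g=((h[:,:,0]>45)&(h[:,:,0]<80)&(h[:,:,1]>120)&(h[:,:,2]>60)); w=(h[:,:,2]>140)&(h[:,:,1]<60)
    print("green",g.sum(),np.argwhere(g).mean(0),"white",w.sum(),np.argwhere(w).mean(0))
for cam in("scene","top"):
  c=manip.get_calibration(cam)
  for st,hn,hf in(("off",.007,.013),("on",.013,.007)):
    P=[proj(c,RK+R0@np.array([s,y,h])) for s,h in((-.02,hn),(0,.007),(.02,hf)) for y in(.012,-.012)]
    ar=lambda i:cv2.contourArea(np.array([P[i],P[i+1],P[i+3],P[i+2]],np.float32)); print(cam,st,"white",ar(0),"green",ar(2))
```

```text
green 54 [15.87037037 17.98148148] white 52 [12.51923077 13.38461538]
green 60 [16.76666667 18.33333333] white 68 [11.85294118 13.30882353]
green 63 [ 8.33333333 15.57142857] white 77 [16.45454545 15.55844156]
green 60 [ 7.48333333 15.61666667] white 79 [15.49367089 15.81012658]
scene off white 47.87072290817741 green 28.912065607728437
scene on white 68.48424220934976 green 49.95878412236925
top off white 65.44740541302599 green 64.15219886065461
top on white 67.93778081424534 green 65.67804465955123
```

View pics/cmp.png

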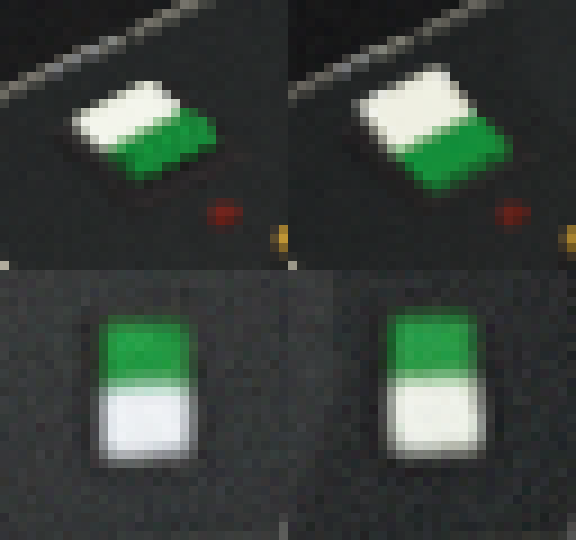

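Run:
```python
from h import *
a=cv2.imread("pics/top0.png");b=cv2.imread("pics/tp13.png")
for nm,(x0,y0,x1,y1) in dict(beaker=(262,175,300,212),cells=(420,228,460,270),meter=(425,145,468,210),tray=(300,106,365,141),driver=(366,124,445,142),notebook=(165,200,242,292),lamp=(366,138,388,160)).items():
    f=lambda i:cv2.GaussianBlur(cv2.cvtColor(i[y0:y1,x0:x1],cv2.COLOR_BGR2GRAY).astype(np.float32),(3,3),0)
    print(nm,np.round(cv2.phaseCorrelate(f(a),f(b)),2))
print(manip.finish_job())
```

```text
Traceback (most recent call last):
ValueError: setting an array element with a sequence. The requested array has an inhomogeneous shape after 1 dimensions. The detected shape was (2,) + inhomogeneous part.
```

Run:
```python
from h import *
a=cv2.imread("pics/top0.png");b=cv2.imread("pics/tp13.png")
for nm,(x0,y0,x1,y1) in dict(beaker=(262,175,300,212),cells=(420,228,460,270),meter=(425,145,468,210),tray=(300,106,365,141),driver=(366,124,445,142),notebook=(165,200,242,292),lamp=(366,138,388,160)).items():
    f=lambda i:cv2.GaussianBlur(cv2.cvtColor(i[y0:y1,x0:x1],cv2.COLOR_BGR2GRAY).astype(np.float32),(3,3),0)
    print(nm,cv2.phaseCorrelate(f(a),f(b)))
```

```text
beaker ((-0.010125287244722614, -0.019970692129362533), 1.176090371310711)
cells ((0.0012414337237238726, 0.4650322818555921), 0.9103059148788453)
meter ((1.312097209094265, -0.07670044127813469), 0.46843298187962285)
tray ((-0.09637117332211886, -0.08403723922248574), 1.0410608897606533)
driver ((-0.04127237301436537, 0.06179198110386963), 1.0989460844132635)
notebook ((-0.01254532785331719, 0.015273708069770464), 1.009556348870198)
lamp ((0.008748172525079312, 0.0358583876640175), 0.9956277896546655)
```

Run:
```python
import cv2,numpy as np
c=lambda n:cv2.resize(cv2.imread(n)[140:275,410:480],None,fx=4,fy=4)
cv2.imwrite("pics/cmp2.png",np.hstack([c("pics/top0.png"),c("pics/tp13.png")]))
```

```text
(no output)
```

View pics/cmp2.png

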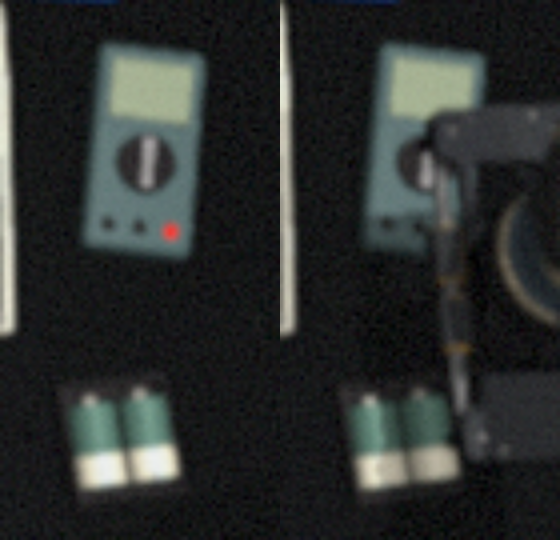

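The meter and cells are where they were; the gripper is only covering part of them and shading them. Handing in.

```bash
python3 -c "
from cell import manip
print(manip.finish_job())"
```

```text
the job is handed in; nothing more can be done
None
```

The selector is at 3 V and the output is on. I handed the job in at about 13 s, with the arm clear of everything.

**Selector:** It stood at 6 V. I pushed the side of its pointer bar with the closed fingertips, three clicks anticlockwise, with at most about 4 N at the readings taken between moves. It snapped in at 3 V. After I backed off, the bar measured 58° against a nominal 60°, and the top view showed it lined up with the 3 V mark. It had not moved after the rocker press.

**Rocker:** Only then did I press the green half. The force readings never showed the snap: they stayed under 1 N and were only taken at the end of each move. I therefore confirmed it from the pictures. In the scene view the white half grew from 52 to 68 pixels, against a predicted 48 to 68 for off to on. The green half grew only from 54 to 60 pixels, where about 29 to 50 was predicted.

**Everything else:** The lamp, beaker, tray, screwdriver and notebook shifted by no more than 0.13 pixel in the top view. The automatic comparison disagreed for the multimeter (1.3 pixels) and the cells (0.5 pixel), because the gripper partly covers and shades them. Side by side by eye, neither has moved.

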